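# Set the rinse spout's valve to half open

## Task

The small rinse manifold on the bench carries three quarter-turn valves side by side. Turn the handle of the valve with the down-turned spout to half open, midway between closed (handle square across the outlet) and fully open (handle's nose in line over the outlet), and let go of it. Leave the other two valves set as they are.

Things in the scene. Friction and masses are not known exactly. Their poses are not given: they have to be found in the camera images.
- spout_handle (a joint): Handle angle of the valve whose outlet is a 15 mm steel tube that bends down 115 mm in front of the axis. 0 = closed: nose square across the outlet, to the robot's left. pi/2 = open: nose over the outlet, towards the robot. Grows counter-clockwise from above, stops at both ends; half open is pi/4. Starts at 0 to 0.40. Stays where it is left (friction 0.06 N m, no spring).
- spout_grip (a point): On that handle's upright turning axis, 12 mm below its top (top 144 mm above the bench). Handle: black upright bar 14 mm thick, 28 mm tall, reaching 20 mm behind the axis and 37 mm ahead (last 7 mm a nose 8 mm thick). Axes turn with it: y to the nose, x across the thickness, z up. Below the bar 20 mm of 12 mm stem, then a round dial plate 92 mm across with studs at closed, half, open.
- barb_tip (a point): Tip of the handle's nose of the valve with a straight ribbed hose barb as outlet, 37 mm from its turning axis, at grip height; to be left at whatever angle it stands. All three valves and handles are alike but for the outlet; they stand 130 mm apart in a row, in any order, on a manifold 430 mm long, fixed to the bench with outlets towards the robot, yaw up to 0.3 rad.
- plug_tip (a point): Tip of the handle's nose of the valve whose outlet is shut by a short round plug with a square head, 37 mm from its turning axis, at grip height; also to be left at whatever angle it stands.

How it is judged:
By the outcome, as a careful person would: the job done as asked, in the order asked, and still so for the second after the job is handed in, with the robot touching nothing.
It also fails if it takes over 29 s, if anything falls off the work surface, if the arm or the gripper's body presses on something with over 40 N, if the wrist force passes 120 N, or if a joint passes its speed limit or range.

## Robot

A 7-joint arm with a two-finger parallel gripper is mounted at the origin on a cart in front of the work surface, level with it; the furniture and walls round the work are solid. World frame = base frame: x ahead of the robot, y to its left, z up, the work surface at z = 0. Lengths are in m, angles in rad, forces in N, time in s.
With the tool pointing down it reaches from about 0.35 to 0.9 m from the base axis. Payload 7.2 kg.
Tool frame: the origin (TCP) lies midway between the tips of the shut fingers; the grasp point (between the pads) lies 19 mm behind it; z points along the fingers, y is the line along which they close (so a half turn about z gives the same grasp; the last joint's range is limited). The gripper opens to 88 mm and grips with 3 to 60 N. Pads are 20 mm wide; open, the fingers measure 115 mm over their backs; the gripper's body (75 mm by 178 mm) begins 61 mm behind the grasp point.
Start: joints at [-1.236, 0.411, -0.013, 1.596, 0.006, 1.134, -0.082], TCP at [0.245, 0.575, 0.184] pointing down, gripper open.
Joint ranges: [-2.95, 2.95], [-0.29, 1.99], [-1.47, 1.44], [0.14, 2.54], [-1.03, 4.17], [0.13, 1.85], [-2.86, 2.86]. Speed limits (rad/s): [2.39, 2.39, 3.01, 3.01, 3.14, 3.14, 3.14].

## Interface

Orientations are given as a 3x3 rotation matrix whose columns are the frame's x, y, z axes.
In Python, from plant import sense, read_camera, calibration, sign_off, recognise, mark_of gives the robot as it stands.
- The arm moves only by the tool jog_arm, never from a script. Its argument "series" is a list of rows, each an object of numbers: "tx", "ty", "tz": the shift along the tool's x, y, z in m; "wx", "wy", "wz": the turn, a rotation vector about the tool's x, y, z in rad; "gripper": the closure, from 0 (fully open) to 1 (shut). A call has 1 to 20 rows; each row is the pose to reach, as a shift and turn from the pose commanded when the call began, along the tool's axes at that moment; what a row does not reach only later rows make up. A row lasts 1/12 s, in which the tool goes at most 41.7 mm and 7.16 degrees, less where a joint would pass 70% of its speed; a pose out of reach is approached as far as the arm can. A call with a gripper value outside its range is refused whole. The fingers move at their own pace and stop on an object; "grip_force" is the grip in N (left out, the last holds). Time passes only in rows, so rows that repeat a pose let the fingers close. It gives the time, the measured TCP pose, the force, the opening and the grip force at its end, in the units of the state.
- sense(): the state, without advancing time (a new reading comes with each control period).
- read_camera(name): name is "scene" or "side" or "wrist"; returns the picture (480x640x3 uint8, blue, green, red); there is no depth.
- calibration(name): a dict with "mtx" (3x3 intrinsics, pixels), "k1" (the pictures are not rectified: a ray, as slopes to the right and down, at radius r is drawn at 1 + k1 r^2 times it, then the intrinsics apply), "R" (3x3) and "t" (3): a world point X has camera coordinates R X + t. Camera axes: x right, y down, z forward; pixel columns grow to the right and rows downward; lengths in m; the calibration is good to about 2 mm. A picture is of the moment at which its call begins: read the wrist's pose just before it. calibration takes no time and is no camera call; for the wrist camera it gives the pose at the moment of the call.
- sign_off(): hands the job in; it is judged then, once.
Trained networks look in the newest picture that a camera, given by its name, has taken for a name from the list of things; names that differ only in an ending like _2 or _b are one class to them, and where a whole thing is asked for, a point or a joint stands for the part that bears it (a point fixed in the world has none). Each returns a list of dicts, best first, with "score" (0 to 1); they miss things now and then, are a little off and sometimes report something else, mostly with a low value. They report only what shows in the picture. A call takes as long as a camera call.
- recognise(query, camera): "position" ([x, y, z] in m, in world coordinates, good to about 4 mm: the middle of the surface that is visible of it).
- mark_of(query, camera): "position" ([x, y, z] in m, in world coordinates, good to about 4 mm: a listed point, or the origin of a listed thing).
The state is a dict: "t": time; "joint_pos": joint angles; "joint_vel": joint speeds; "effort": joint torques, N m; "tool_pos": TCP position; "tool_rot": TCP orientation; "contact_force": force on the tool from outside, world axes, zero at the start; "wrist_torque": the same for the moment, N m; "grip_width": opening from 0.0 (shut) to 1.0 (fully open); "grip_force": force on a finger pad.
Only numpy, scipy, OpenCV 4.12 (cv2) and the standard library are available. Lean on these libraries where they do the work, as an engineer would, in place of code of your own. Each camera call takes 0.05 s, during which the arm holds its last target. There are 200 camera calls.

## Working session

There is one attempt and no reset: what is moved stays moved. The work goes in short steps, Python scripts to look and compute and a tool call to move; the robot and the scene stay as the last step left them, time stands still between calls to the robot, and variables do not carry over. Pictures are saved under pics/ and viewed, at most 10 in all, crops included, and the job is handed in when it is done.

Besides the shell and the picture viewer there is one more tool, called after "Request:" by a JSON object that holds its "method" and its "body", one argument or row to a line. jog_arm: Moves the arm, as the interface text tells. Its arguments: {"type":"object","properties":{"series":{"type":"array"},"grip_force":{"type":"number"}},"required":["series"]}

```bash
mkdir -p pics
python3 - <<'E'
from plant import *
import cv2
s=sense();print(s['t'],s['tool_pos'],s['tool_rot'],s['grip_width'])
ims=[]
for c in ['scene','side']:
    im=read_camera(c);cv2.imwrite(f'pics/{c}0.png',im)
    for q in ['spout_grip','barb_tip','plug_tip']:
        print(c,q,[(d['score'],d['position']) for d in mark_of(q,c)][:3])
    print(c,'rec',[(d['score'],d['position']) for d in recognise('spout_handle',c)][:3])
print(sense()['t'])
E
```

```text
0.0 [0.24482215 0.57445296 0.18352468] [[-9.19981458e-01  3.91961556e-01 -5.05553371e-04]
 [ 3.91961866e-01  9.19980282e-01 -1.47519782e-03]
 [-1.13121701e-04 -1.55531229e-03 -9.99998784e-01]] 0.9940712502266563
scene spout_grip [(0.68, [0.5429, -0.1724, 0.1317])]
scene barb_tip [(0.75, [0.4942, -0.0181, 0.1348])]
scene plug_tip [(0.59, [0.46, 0.0937, 0.1318])]
scene rec [(0.88, [0.5373, -0.1714, 0.1339])]
side spout_grip [(0.8, [0.5441, -0.1708, 0.134])]
side barb_tip [(0.87, [0.4959, -0.0159, 0.1353])]
side plug_tip [(0.75, [0.4609, 0.095, 0.1331])]
side rec [(0.69, [0.5431, -0.1543, 0.1477]), (0.35, [0.4914, 0.0929, 0.1323])]
0.5
```

View pics/scene0.png

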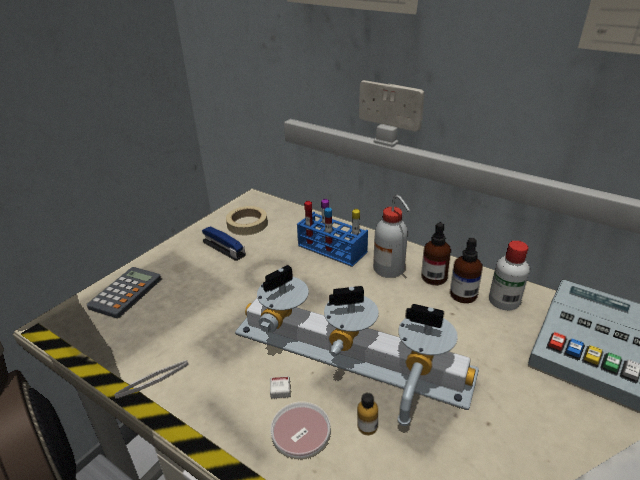

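View pics/side0.png

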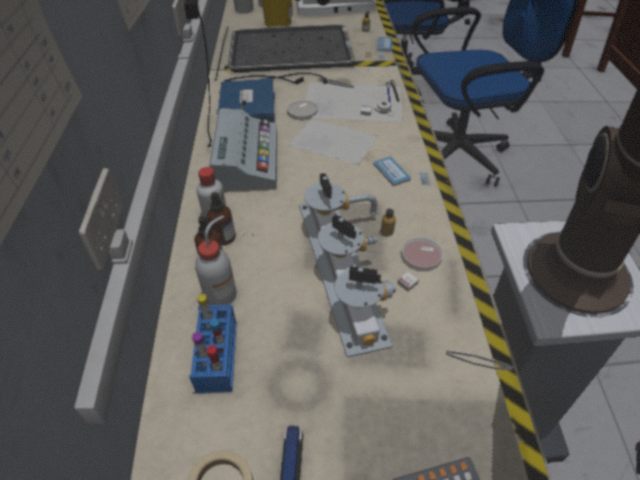

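The scene shows plug (left, ~280,280), barb (middle, ~347,297) and spout (right, ~425,315; tube bending down at ~405,415). In the side view the spout valve is the farthest (~325,187). The network points agree, so I'm moving above the spout.

Request:
{"method": "jog_arm", "body": {
  "series": [
    {"tz":-0.04},
    {"tz":-0.08},
    {"tx":-0.02,"ty":-0.02,"tz":-0.116,"wz":0.1},
    {"tx":-0.56,"ty":-0.57,"tz":-0.116,"wz":0.8},
    {"tx":-0.56,"ty":-0.57,"tz":-0.116,"wz":0.8},
    {"tx":-0.56,"ty":-0.57,"tz":-0.116,"wz":0.8},
    {"tx":-0.56,"ty":-0.57,"tz":-0.116,"wz":0.8},
    {"tx":-0.56,"ty":-0.57,"tz":-0.116,"wz":0.8},
    {"tx":-0.56,"ty":-0.57,"tz":-0.116,"wz":0.8},
    {"tx":-0.56,"ty":-0.57,"tz":-0.116,"wz":0.8},
    {"tx":-0.56,"ty":-0.57,"tz":-0.116,"wz":0.8},
    {"tx":-0.56,"ty":-0.57,"tz":-0.116,"wz":0.8},
    {"tx":-0.56,"ty":-0.57,"tz":-0.116,"wz":0.8},
    {"tx":-0.56,"ty":-0.57,"tz":-0.116,"wz":0.8},
    {"tx":-0.56,"ty":-0.57,"tz":-0.116,"wz":0.8},
    {"tx":-0.56,"ty":-0.57,"tz":-0.116,"wz":0.8},
    {"tx":-0.56,"ty":-0.57,"tz":-0.116,"wz":0.8},
    {"tx":-0.56,"ty":-0.57,"tz":-0.116,"wz":0.8},
    {"tx":-0.56,"ty":-0.57,"tz":-0.116,"wz":0.8},
    {"tx":-0.56,"ty":-0.57,"tz":-0.116,"wz":0.8}
  ]
}}

```text
$.series[0]: bad value
```

Request:
{"method": "jog_arm", "body": {
  "series": [
    {"tx":0,"ty":0,"tz":-0.04,"wx":0,"wy":0,"wz":0,"gripper":0},
    {"tx":0,"ty":0,"tz":-0.08,"wx":0,"wy":0,"wz":0,"gripper":0},
    {"tx":-0.02,"ty":-0.02,"tz":-0.116,"wx":0,"wy":0,"wz":0.1,"gripper":0},
    {"tx":-0.56,"ty":-0.57,"tz":-0.116,"wx":0,"wy":0,"wz":0.8,"gripper":0},
    {"tx":-0.56,"ty":-0.57,"tz":-0.116,"wx":0,"wy":0,"wz":0.8,"gripper":0},
    {"tx":-0.56,"ty":-0.57,"tz":-0.116,"wx":0,"wy":0,"wz":0.8,"gripper":0},
    {"tx":-0.56,"ty":-0.57,"tz":-0.116,"wx":0,"wy":0,"wz":0.8,"gripper":0},
    {"tx":-0.56,"ty":-0.57,"tz":-0.116,"wx":0,"wy":0,"wz":0.8,"gripper":0},
    {"tx":-0.56,"ty":-0.57,"tz":-0.116,"wx":0,"wy":0,"wz":0.8,"gripper":0},
    {"tx":-0.56,"ty":-0.57,"tz":-0.116,"wx":0,"wy":0,"wz":0.8,"gripper":0},
    {"tx":-0.56,"ty":-0.57,"tz":-0.116,"wx":0,"wy":0,"wz":0.8,"gripper":0},
    {"tx":-0.56,"ty":-0.57,"tz":-0.116,"wx":0,"wy":0,"wz":0.8,"gripper":0},
    {"tx":-0.56,"ty":-0.57,"tz":-0.116,"wx":0,"wy":0,"wz":0.8,"gripper":0},
    {"tx":-0.56,"ty":-0.57,"tz":-0.116,"wx":0,"wy":0,"wz":0.8,"gripper":0},
    {"tx":-0.56,"ty":-0.57,"tz":-0.116,"wx":0,"wy":0,"wz":0.8,"gripper":0},
    {"tx":-0.56,"ty":-0.57,"tz":-0.116,"wx":0,"wy":0,"wz":0.8,"gripper":0},
    {"tx":-0.56,"ty":-0.57,"tz":-0.116,"wx":0,"wy":0,"wz":0.8,"gripper":0},
    {"tx":-0.56,"ty":-0.57,"tz":-0.116,"wx":0,"wy":0,"wz":0.8,"gripper":0}
  ]
}}

```text
t: 2.0
tool_pos: [0.483, -0.0329, 0.3003]
tool_rot: [[-0.36, 0.933, 0.001], [0.933, 0.36, 0.001], [0.0, 0.002, -1.0]]
contact_force: [1.0, 0.7, -0.4]
grip_width: 0.998
grip_force: 0.0
```

```bash
cat > m.py <<'E'
from plant import *
import cv2, numpy as np
def px2plane(cam,uv,z,cal=None):
    c=cal or calibration(cam); K=np.array(c['mtx']); R=np.array(c['R']); t=np.array(c['t'])
    uv=np.array(uv,float).reshape(-1,1,2)
    n=cv2.undistortPoints(uv,K,np.array([c['k1'],0,0,0.])).reshape(-1,2)
    d=np.c_[n,np.ones(len(n))]@R; o=-R.T@t
    return o+d*((z-o[2])/d[:,2])[:,None]
E
python3 - <<'E'
from m import *
import pickle
cal=calibration('wrist');im=read_camera('wrist');cv2.imwrite('pics/w0.png',im);pickle.dump(cal,open('cal0.pkl','wb'))
R=np.array(cal['R']);print(-R.T@np.array(cal['t']),R)
for q in ['spout_grip','barb_tip','plug_tip']:
    print(q,[(d['score'],d['position']) for d in mark_of(q,'wrist')][:3])
E
```

```text
[0.45615454 0.03506401 0.49955738] [[ 0.93308806  0.35964462  0.00155706]
 [ 0.3464001  -0.8998729   0.26502024]
 [ 0.09671426 -0.24674785 -0.96424159]]
spout_grip [(0.75, [0.5399, -0.176, 0.1339])]
barb_tip [(0.68, [0.4938, -0.0176, 0.1319])]
plug_tip [(0.71, [0.4587, 0.0931, 0.1314])]
```

View pics/w0.png

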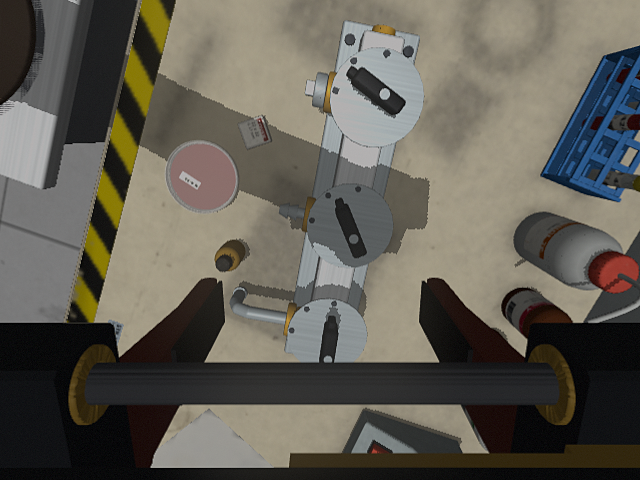

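The wrist view shows the dial plates and axis dots: plug dot (384,94), barb dot (353,240). The spout handle runs from its nose at ~(333,312) down to ~(328,362), partly hidden by the gripper bar.

Run:
```python
from m import *
import pickle
cal=pickle.load(open('cal0.pkl','rb'))
P=px2plane('wrist',[(384,94),(353,240),(353,76),(342,203)],.144,cal);print(P)
d=P[1]-P[0];print(np.linalg.norm(d),'yaw',np.arctan2(-d[0],-d[1])*-1,'spout axis',P[1]+d, P[1]+d/np.linalg.norm(d)*.13)
print('handle',px2plane('wrist',[(333,314),(328,360)],.144,cal))
print('dialedges', px2plane('wrist',[(285,332),(368,335),(327,299)],.096,cal))
im=cv2.imread('pics/w0.png');cv2.imwrite('pics/w0c.png',cv2.resize(im[270:370,250:400],None,fx=5,fy=5,interpolation=cv2.INTER_CUBIC))
```

```text
[[ 0.49479259  0.08413162  0.144     ]
 [ 0.51902635 -0.04443039  0.144     ]
 [ 0.46479077  0.08781135  0.144     ]
 [ 0.49634722 -0.01561314  0.144     ]]
0.13082609620340782 yaw 0.1863124866231366 spout axis [ 0.54326012 -0.17299241  0.144     ] [ 0.54310709 -0.17218061  0.144     ]
handle [[ 0.52933775 -0.12168961  0.144     ]
 [ 0.543424   -0.17135577  0.144     ]]
dialedges [[ 0.49649184 -0.18323116  0.096     ]
 [ 0.58603732 -0.15285746  0.096     ]
 [ 0.52633094 -0.1283212   0.096     ]]
```

View pics/w0c.png

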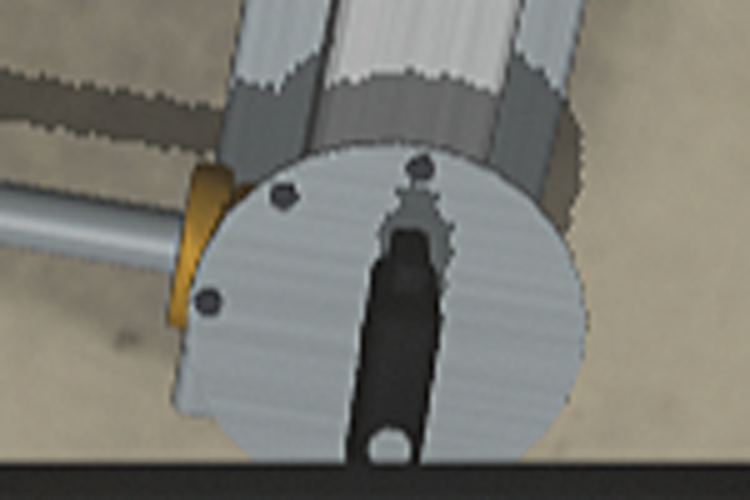

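The crop shows the axis dot at full-image (327.6,359), the nose's top edge at about (331.6,322.5), and studs at closed (334,303.4), half (307,309) and open (291.4,330.4).

Run:
```python
from m import *
import pickle
cal=pickle.load(open('cal0.pkl','rb'))
A,N=px2plane('wrist',[(327.6,359),(331.6,322.5)],.144,cal)
S=px2plane('wrist',[(334,303.4),(307,309),(291.4,330.4)],.098,cal)
f=lambda v:np.arctan2(-v[0],v[1])
print(A,N,np.linalg.norm(N-A),f(N-A))
for A2 in (A,np.array([.5432,-.1725,0])):
  for s in S: print(np.linalg.norm((s-A2)[:2]),f(s-A2))
s=sense();T=np.array(s['tool_rot']);p=s['tool_pos'];print(p,T,s['joint_pos'])
a=.5
t=np.array([.5432,-.1722,.113]);print('shift',T.T@(t-p),'toolangle',np.arctan2(T[1,1],T[0,1]))
```

```text
[ 0.54262201 -0.1704259   0.144     ] [ 0.5314269 -0.1307837  0.144    ] 0.04119265156181605 0.2752363591952195
0.04147184788380976 0.18157703488017707
0.040674339358589356 0.9478772488703782
0.040903411689105024 1.7488625842276506
0.04361665859320712 0.18602359349856307
0.04237524452036102 0.9160764469772278
0.04116074266433285 1.6967581868963473
[ 0.48265205 -0.03171781  0.29970641] [[-3.57119822e-01  9.34058577e-01 -8.94300972e-05]
 [ 9.34058578e-01  3.57119827e-01  4.87196420e-05]
 [ 7.74442603e-05 -6.61341995e-05 -9.99999995e-01]] [-0.61996614  0.06855055  0.63302658  1.7841463  -0.04208762  1.30246445
  0.38829004]
shift [-0.15285593  0.0063987   0.18669415] toolangle 0.36518256651143977
```

Request:
{"method": "jog_arm", "body": {
  "series": [
    {"tx":-0.152,"ty":0.006,"tz":0,"wx":0,"wy":0,"wz":0.09,"gripper":0},
    {"tx":-0.152,"ty":0.006,"tz":0,"wx":0,"wy":0,"wz":0.09,"gripper":0},
    {"tx":-0.152,"ty":0.006,"tz":0,"wx":0,"wy":0,"wz":0.09,"gripper":0},
    {"tx":-0.152,"ty":0.006,"tz":0,"wx":0,"wy":0,"wz":0.09,"gripper":0},
    {"tx":-0.152,"ty":0.006,"tz":0,"wx":0,"wy":0,"wz":0.09,"gripper":0},
    {"tx":-0.152,"ty":0.006,"tz":0.04,"wx":0,"wy":0,"wz":0.09,"gripper":0},
    {"tx":-0.152,"ty":0.006,"tz":0.08,"wx":0,"wy":0,"wz":0.09,"gripper":0},
    {"tx":-0.152,"ty":0.006,"tz":0.11,"wx":0,"wy":0,"wz":0.09,"gripper":0},
    {"tx":-0.152,"ty":0.006,"tz":0.11,"wx":0,"wy":0,"wz":0.09,"gripper":0}
  ]
}}

```text
t: 2.95
tool_pos: [0.5397, -0.1663, 0.184]
tool_rot: [[-0.278, 0.961, -0.009], [0.961, 0.278, 0.003], [0.005, -0.008, -1.0]]
contact_force: [-1.0, 0.2, -0.8]
grip_width: 0.995
grip_force: 0.0
```

Run:
```python
from m import *
s=sense();T=np.array(s['tool_rot']);p=s['tool_pos'];print(s['t'],p,np.arctan2(T[1,1],T[0,1]))
t=np.array([.543,-.1715,.117]);print('shift',T.T@(t-p))
c=[(cam,read_camera(cam)) for cam in ('scene','side')]
A=c[0][1][240:440,330:530];B=c[1][1][120:320,230:430]
cv2.imwrite('pics/pre.png',cv2.resize(np.hstack([A,B]),None,fx=2,fy=2,interpolation=cv2.INTER_CUBIC))
```

```text
2.95 [ 0.53966797 -0.16631167  0.18404838] 0.281280214887819
shift [-0.00626696  0.00230438  0.06699941]
```

View pics/pre.png

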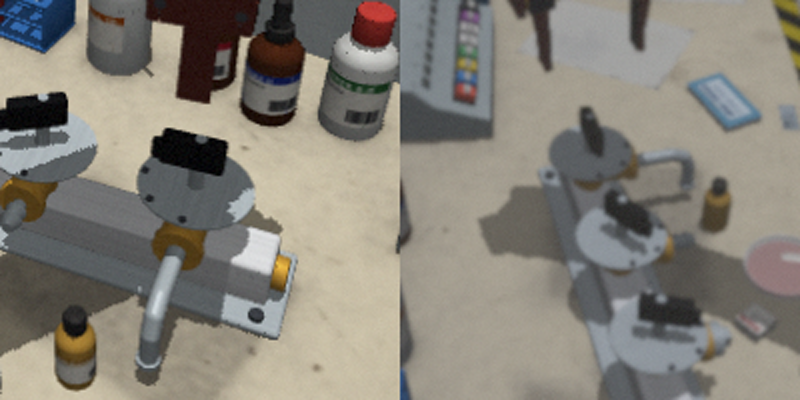

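The fingers straddle the handle (side crop: fingers at 545 and 640, handle at 590). I'll descend most of the way with no lateral correction, then check the residual.

Request:
{"method": "jog_arm", "body": {
  "series": [
    {"tx":0,"ty":0,"tz":0.02,"wx":0,"wy":0,"wz":0,"gripper":0},
    {"tx":0,"ty":0,"tz":0.03,"wx":0,"wy":0,"wz":0,"gripper":0},
    {"tx":0,"ty":0,"tz":0.03,"wx":0,"wy":0,"wz":0,"gripper":0},
    {"tx":0,"ty":0,"tz":0.03,"wx":0,"wy":0,"wz":0,"gripper":0}
  ]
}}

```text
t: 3.38
tool_pos: [0.5435, -0.1701, 0.1609]
tool_rot: [[-0.275, 0.961, 0.001], [0.961, 0.275, 0.0], [-0.0, 0.001, -1.0]]
contact_force: [0.7, -0.6, -0.1]
grip_width: 1.002
grip_force: 0.0
```

Run:
```python
from m import *
s=sense();T=np.array(s['tool_rot']);p=s['tool_pos'];print(s['t'],p,np.arctan2(T[1,1],T[0,1]))
t=np.array([.543,-.1715,.117]);print('shift',T.T@(t-p))
```

```text
3.3833 [ 0.54347987 -0.17014732  0.16088097] 0.27855414949398655
shift [-0.00116469 -0.00087377  0.04388028]
```

Request:
{"method": "jog_arm", "body": {
  "series": [
    {"tx":-0.001,"ty":0,"tz":0.025,"wx":0,"wy":0,"wz":0,"gripper":0},
    {"tx":-0.001,"ty":0,"tz":0.043,"wx":0,"wy":0,"wz":0,"gripper":0},
    {"tx":-0.001,"ty":0,"tz":0.043,"wx":0,"wy":0,"wz":0,"gripper":0},
    {"tx":-0.001,"ty":0,"tz":0.043,"wx":0,"wy":0,"wz":0,"gripper":0},
    {"tx":-0.001,"ty":0,"tz":0.043,"wx":0,"wy":0,"wz":0,"gripper":0.5},
    {"tx":-0.001,"ty":0,"tz":0.043,"wx":0,"wy":0,"wz":0,"gripper":1},
    {"tx":-0.001,"ty":0,"tz":0.043,"wx":0,"wy":0,"wz":0,"gripper":1},
    {"tx":-0.001,"ty":0,"tz":0.043,"wx":0,"wy":0,"wz":0,"gripper":1},
    {"tx":-0.001,"ty":0,"tz":0.043,"wx":0,"wy":0,"wz":0,"gripper":1},
    {"tx":-0.001,"ty":0,"tz":0.043,"wx":0,"wy":0,"wz":0,"gripper":1},
    {"tx":-0.001,"ty":0,"tz":0.043,"wx":0,"wy":0,"wz":0,"gripper":1},
    {"tx":-0.001,"ty":0,"tz":0.043,"wx":0,"wy":0,"wz":0,"gripper":1}
  ],
  "grip_force": 20
}}

```text
t: 4.38
tool_pos: [0.5432, -0.1714, 0.1167]
tool_rot: [[-0.274, 0.962, -0.0], [0.962, 0.274, 0.0], [0.0, -0.0, -1.0]]
contact_force: [-0.4, 0.2, -0.0]
grip_width: 0.431
grip_force: 0.0
```

Run:
```python
from m import *
s=sense();T=np.array(s['tool_rot']);print(s['t'],s['tool_pos'],np.arctan2(T[1,1],T[0,1]),s['contact_force'],s['wrist_torque'],s['joint_pos'],s['grip_width']*.088)
```

```text
4.3833 [ 0.54318173 -0.17142215  0.11671285] 0.2780405674855323 [-0.43554936  0.19181263 -0.0175907 ] [-0.0341908   0.05395878  0.01154098] [-0.28420164  0.44566664  0.67624733  1.84337461 -0.33357963  0.96837247
  0.81446285] 0.037923546052473146
```

Request:
{"method": "jog_arm", "body": {
  "series": [
    {"tx":0,"ty":0,"tz":0,"wx":0,"wy":0,"wz":0,"gripper":1},
    {"tx":0,"ty":0,"tz":0,"wx":0,"wy":0,"wz":0,"gripper":1},
    {"tx":0,"ty":0,"tz":0,"wx":0,"wy":0,"wz":0,"gripper":1},
    {"tx":0,"ty":0,"tz":0,"wx":0,"wy":0,"wz":0,"gripper":1},
    {"tx":0,"ty":0,"tz":0,"wx":0,"wy":0,"wz":0,"gripper":1},
    {"tx":0,"ty":0,"tz":0,"wx":0,"wy":0,"wz":0,"gripper":1}
  ],
  "grip_force": 20
}}

```text
t: 4.88
tool_pos: [0.5432, -0.1714, 0.1167]
tool_rot: [[-0.274, 0.962, -0.0], [0.962, 0.274, 0.0], [0.0, -0.0, -1.0]]
contact_force: [0.2, 0.5, 0.7]
grip_width: 0.008
grip_force: 0.0
```

The fingers shut fully on nothing. Looking before doing anything else.

Run:
```python
from m import *
c=[(cam,read_camera(cam)) for cam in ('scene','side')]
A=c[0][1][240:440,330:530];B=c[1][1][120:320,230:430]
cv2.imwrite('pics/miss.png',cv2.resize(np.hstack([A,B]),None,fx=2,fy=2,interpolation=cv2.INTER_CUBIC))
s=sense();print(s['t'],s['grip_width'],s['grip_force'],s['contact_force'])
for cam in ('scene','side'):
  for q in ['spout_grip','barb_tip','plug_tip']: print(cam,q,[(d['score'],d['position']) for d in mark_of(q,cam)][:2])
```

```text
4.9833 0.0033512111537864473 0.0 [ 0.92144884 -0.09415112  0.06357844]
scene spout_grip [(0.85, [0.5423, -0.1747, 0.1328])]
scene barb_tip [(0.86, [0.495, -0.0196, 0.1349])]
scene plug_tip [(0.62, [0.4595, 0.0938, 0.1294])]
side spout_grip [(0.73, [0.5437, -0.1711, 0.1336])]
side barb_tip [(0.76, [0.4973, -0.0134, 0.1346]), (0.73, [0.5465, -0.1703, 0.1299])]
side plug_tip [(0.87, [0.4633, 0.0969, 0.1325])]
```

View pics/miss.png

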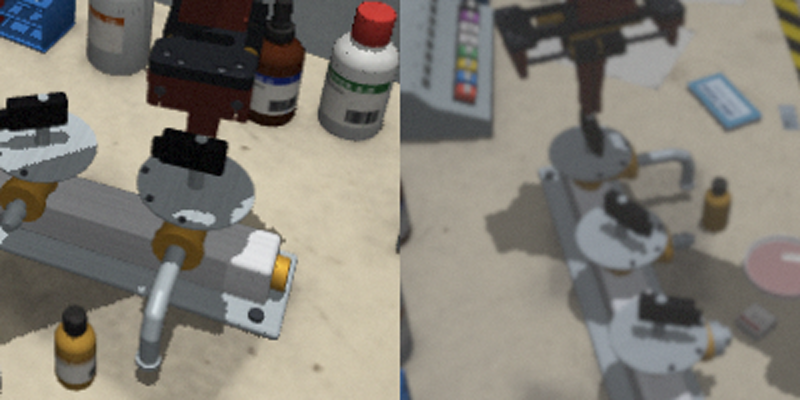

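The shut fingers stand behind the handle in both views (scene crop ~(205,130), side ~(592,115)), rather than around it. I'll compare where the TCP and handle project to.

```bash
cat >> m.py <<'E'
def proj(cam,X):
    c=calibration(cam);R=np.array(c['R'])
    return cv2.projectPoints(np.array(X,float).reshape(-1,1,3),cv2.Rodrigues(R)[0],np.array(c['t']),np.array(c['mtx']),np.array([c['k1'],0,0,0.]))[0].reshape(-1,2)
E
python3 - <<'E'
from m import *
s=sense();p=s['tool_pos'];ims=[]
for cam,(x0,y0) in (('scene',(375,255)),('side',(275,130))):
    im=read_camera(cam);im=im[y0:y0+100,x0:x0+100];im=cv2.resize(im,None,fx=4,fy=4,interpolation=cv2.INTER_CUBIC)
    P=[p,p+[0,0,.03],p+[0,0,.06],[.543,-.1715,.144],[.543-.037*np.sin(.275),-.1715+.037*np.cos(.275),.144]]
    uv=(proj(cam,P)-[x0,y0]);print(cam,np.round(uv+[x0,y0],1).tolist())
    for i,q in enumerate(uv*4+2): cv2.circle(im,tuple(int(v) for v in q),3,(0,255,0) if i<3 else (0,0,255),-1)
    c=calibration(cam);print('cam at',-np.array(c['R']).T@c['t']); ims.append(im)
cv2.imwrite('pics/miss2.png',np.hstack(ims))
E
```

```text
scene [[428.9, 322.5], [430.8, 308.1], [432.8, 293.0], [430.6, 309.5], [406.6, 304.6]]
cam at [-0.01970554 -0.37332108  0.66737916]
side [[325.3, 187.1], [325.3, 176.2], [325.2, 164.8], [325.4, 177.2], [331.3, 187.9]]
cam at [0.58968212 0.66081917 0.82540066]
```

View pics/miss2.png

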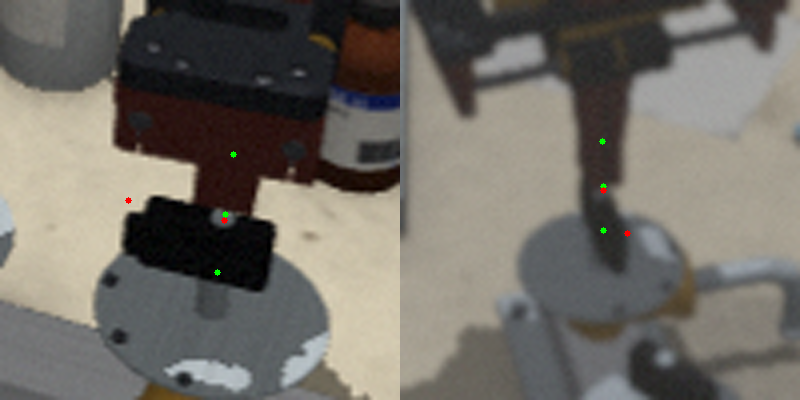

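Run:
```python
from m import *
p=np.array([.5397,-.1663,.184]);y=np.array([.961,.278,-.008])
for cam in ('scene','side'):
  for z in (0,.03): print(cam,z,[np.round(proj(cam,p+[0,0,z]+k*y)[0],0).tolist() for k in (-.05,.05)])
```

```text
scene 0 [[424.0, 311.0], [434.0, 270.0]]
scene 0.03 [[426.0, 295.0], [436.0, 254.0]]
side 0 [[350.0, 158.0], [304.0, 169.0]]
side 0.03 [[350.0, 146.0], [303.0, 157.0]]
```

Both picture sets (open and shut) put the real fingertips about 31–33 mm above the reported TCP height. The fingers therefore closed just above the handle top, and x/y agrees. I'll reopen and go about 27 mm lower in small steps, watching the force.

Request:
{"method": "jog_arm", "body": {
  "series": [
    {"tx":0,"ty":0,"tz":0,"wx":0,"wy":0,"wz":0,"gripper":0},
    {"tx":0,"ty":0,"tz":0,"wx":0,"wy":0,"wz":0,"gripper":0},
    {"tx":0,"ty":0,"tz":0,"wx":0,"wy":0,"wz":0,"gripper":0},
    {"tx":0,"ty":0,"tz":0,"wx":0,"wy":0,"wz":0,"gripper":0},
    {"tx":0,"ty":0,"tz":0,"wx":0,"wy":0,"wz":0,"gripper":0},
    {"tx":0,"ty":0,"tz":0,"wx":0,"wy":0,"wz":0,"gripper":0},
    {"tx":0,"ty":0,"tz":0,"wx":0,"wy":0,"wz":0,"gripper":0},
    {"tx":0,"ty":0,"tz":0,"wx":0,"wy":0,"wz":0,"gripper":0},
    {"tx":0,"ty":0,"tz":0.003,"wx":0,"wy":0,"wz":0,"gripper":0},
    {"tx":0,"ty":0,"tz":0.006,"wx":0,"wy":0,"wz":0,"gripper":0},
    {"tx":0,"ty":0,"tz":0.009,"wx":0,"wy":0,"wz":0,"gripper":0},
    {"tx":0,"ty":0,"tz":0.012,"wx":0,"wy":0,"wz":0,"gripper":0},
    {"tx":0,"ty":0,"tz":0.012,"wx":0,"wy":0,"wz":0,"gripper":0}
  ]
}}

```text
t: 6.47
tool_pos: [0.5428, -0.1713, 0.1039]
tool_rot: [[-0.275, 0.962, -0.001], [0.962, 0.275, 0.0], [0.0, -0.001, -1.0]]
contact_force: [-0.1, 1.0, 0.8]
grip_width: 0.952
grip_force: 0.0
```

Request:
{"method": "jog_arm", "body": {
  "series": [
    {"tx":0,"ty":0,"tz":0.003,"wx":0,"wy":0,"wz":0,"gripper":0},
    {"tx":0,"ty":0,"tz":0.006,"wx":0,"wy":0,"wz":0,"gripper":0},
    {"tx":0,"ty":0,"tz":0.006,"wx":0,"wy":0,"wz":0,"gripper":0}
  ]
}}

```text
t: 6.72
tool_pos: [0.5429, -0.1713, 0.0981]
tool_rot: [[-0.275, 0.962, -0.001], [0.962, 0.275, 0.0], [0.0, -0.001, -1.0]]
contact_force: [-0.2, -0.3, -0.2]
grip_width: 0.995
grip_force: 0.0
```

Run:
```python
from m import *
s=sense();p=s['tool_pos'];T=np.array(s['tool_rot']);y=T[:,1];ims=[];print(p,s['contact_force'])
for cam,(x0,y0) in (('scene',(375,255)),('side',(275,130))):
    im=read_camera(cam);im=im[y0:y0+100,x0:x0+100];im=cv2.resize(im,None,fx=4,fy=4,interpolation=cv2.INTER_CUBIC)
    for k in (-.05,.05):
      for dz,col in ((0,(0,255,0)),(.03,(0,0,255))):
        q=(proj(cam,p+k*y+[0,0,dz])[0]-[x0,y0])*4+2; cv2.circle(im,tuple(int(v) for v in q),3,col,-1)
    ims.append(im)
cv2.imwrite('pics/low.png',np.hstack(ims))
```

```text
[ 0.54291641 -0.17131438  0.09812481] [-0.1581867  -0.33908368 -0.21296946]
```

View pics/low.png

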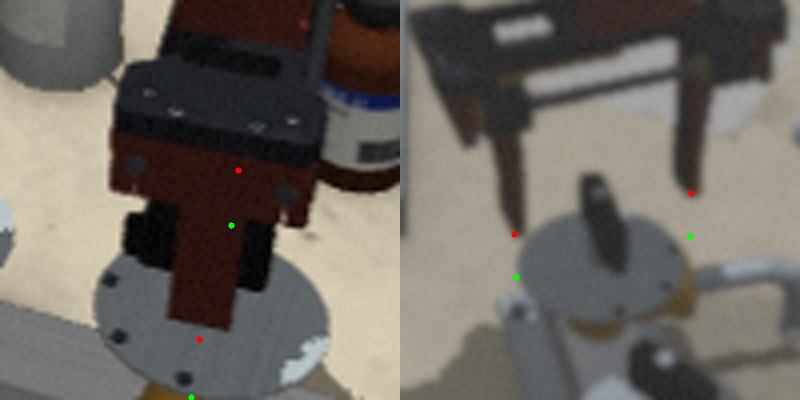

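The real tips sit at the red +30 mm marks, or slightly above them (side (515,235) and (692,193)), and no force is felt. That puts the tips at about z 0.13. I'll go 9 mm lower and close.

Request:
{"method": "jog_arm", "body": {
  "series": [
    {"tx":0,"ty":0,"tz":0.004,"wx":0,"wy":0,"wz":0,"gripper":0},
    {"tx":0,"ty":0,"tz":0.009,"wx":0,"wy":0,"wz":0,"gripper":0},
    {"tx":0,"ty":0,"tz":0.009,"wx":0,"wy":0,"wz":0,"gripper":1},
    {"tx":0,"ty":0,"tz":0.009,"wx":0,"wy":0,"wz":0,"gripper":1},
    {"tx":0,"ty":0,"tz":0.009,"wx":0,"wy":0,"wz":0,"gripper":1},
    {"tx":0,"ty":0,"tz":0.009,"wx":0,"wy":0,"wz":0,"gripper":1},
    {"tx":0,"ty":0,"tz":0.009,"wx":0,"wy":0,"wz":0,"gripper":1},
    {"tx":0,"ty":0,"tz":0.009,"wx":0,"wy":0,"wz":0,"gripper":1},
    {"tx":0,"ty":0,"tz":0.009,"wx":0,"wy":0,"wz":0,"gripper":1},
    {"tx":0,"ty":0,"tz":0.009,"wx":0,"wy":0,"wz":0,"gripper":1},
    {"tx":0,"ty":0,"tz":0.009,"wx":0,"wy":0,"wz":0,"gripper":1},
    {"tx":0,"ty":0,"tz":0.009,"wx":0,"wy":0,"wz":0,"gripper":1},
    {"tx":0,"ty":0,"tz":0.009,"wx":0,"wy":0,"wz":0,"gripper":1},
    {"tx":0,"ty":0,"tz":0.009,"wx":0,"wy":0,"wz":0,"gripper":1},
    {"tx":0,"ty":0,"tz":0.009,"wx":0,"wy":0,"wz":0,"gripper":1},
    {"tx":0,"ty":0,"tz":0.009,"wx":0,"wy":0,"wz":0,"gripper":1}
  ],
  "grip_force": 20
}}

```text
t: 8.15
tool_pos: [0.5433, -0.1714, 0.0897]
tool_rot: [[-0.274, 0.962, 0.0], [0.962, 0.274, 0.0], [-0.0, 0.0, -1.0]]
contact_force: [0.3, -0.5, -0.5]
grip_width: 0.159
grip_force: 19.8
```

The handle is gripped at a 14 mm opening, which is the bar's thickness. Now turning 0.69 rad counter-clockwise.

Request:
{"method": "jog_arm", "body": {
  "series": [
    {"tx":0,"ty":0,"tz":0,"wx":0,"wy":0,"wz":-0.08,"gripper":1},
    {"tx":0,"ty":0,"tz":0,"wx":0,"wy":0,"wz":-0.16,"gripper":1},
    {"tx":0,"ty":0,"tz":0,"wx":0,"wy":0,"wz":-0.24,"gripper":1},
    {"tx":0,"ty":0,"tz":0,"wx":0,"wy":0,"wz":-0.32,"gripper":1},
    {"tx":0,"ty":0,"tz":0,"wx":0,"wy":0,"wz":-0.4,"gripper":1},
    {"tx":0,"ty":0,"tz":0,"wx":0,"wy":0,"wz":-0.48,"gripper":1},
    {"tx":0,"ty":0,"tz":0,"wx":0,"wy":0,"wz":-0.56,"gripper":1},
    {"tx":0,"ty":0,"tz":0,"wx":0,"wy":0,"wz":-0.64,"gripper":1},
    {"tx":0,"ty":0,"tz":0,"wx":0,"wy":0,"wz":-0.69,"gripper":1},
    {"tx":0,"ty":0,"tz":0,"wx":0,"wy":0,"wz":-0.69,"gripper":1},
    {"tx":0,"ty":0,"tz":0,"wx":0,"wy":0,"wz":-0.69,"gripper":1},
    {"tx":0,"ty":0,"tz":0,"wx":0,"wy":0,"wz":-0.69,"gripper":1},
    {"tx":0,"ty":0,"tz":0,"wx":0,"wy":0,"wz":-0.69,"gripper":1}
  ]
}}

```text
t: 9.23
tool_pos: [0.543, -0.1714, 0.0897]
tool_rot: [[-0.823, 0.568, -0.0], [0.568, 0.823, 0.0], [0.0, -0.0, -1.0]]
contact_force: [-0.7, -0.2, 1.2]
grip_width: 0.158
grip_force: 19.9
```

Run:
```python
from m import *
s=sense();T=np.array(s['tool_rot']);print(s['t'],s['tool_pos'],np.arctan2(T[1,1],T[0,1]),s['contact_force'],s['wrist_torque'],s['grip_width']*88)
```

```text
9.2333 [ 0.54303107 -0.17141306  0.0897212 ] 0.9668722589702272 [-0.67291449 -0.20560432  1.22012318] [0.07221344 0.24070111 0.06639324] 13.928296068903153
```

Open, lift straight up, and move the gripper back along the row so the wrist camera can see the result.

Request:
{"method": "jog_arm", "body": {
  "series": [
    {"tx":0,"ty":0,"tz":0,"wx":0,"wy":0,"wz":0,"gripper":0},
    {"tx":0,"ty":0,"tz":0,"wx":0,"wy":0,"wz":0,"gripper":0},
    {"tx":0,"ty":0,"tz":0,"wx":0,"wy":0,"wz":0,"gripper":0},
    {"tx":0,"ty":0,"tz":0,"wx":0,"wy":0,"wz":0,"gripper":0},
    {"tx":0,"ty":0,"tz":0,"wx":0,"wy":0,"wz":0,"gripper":0},
    {"tx":0,"ty":0,"tz":0,"wx":0,"wy":0,"wz":0,"gripper":0},
    {"tx":0,"ty":0,"tz":-0.04,"wx":0,"wy":0,"wz":0,"gripper":0},
    {"tx":0,"ty":0,"tz":-0.08,"wx":0,"wy":0,"wz":0,"gripper":0},
    {"tx":0,"ty":0,"tz":-0.12,"wx":0,"wy":0,"wz":0,"gripper":0},
    {"tx":0,"ty":0,"tz":-0.16,"wx":0,"wy":0,"wz":0,"gripper":0},
    {"tx":0.04,"ty":0.04,"tz":-0.2,"wx":0,"wy":0,"wz":0.12,"gripper":0},
    {"tx":0.1,"ty":0.1,"tz":-0.21,"wx":0,"wy":0,"wz":0.6,"gripper":0},
    {"tx":0.1,"ty":0.1,"tz":-0.21,"wx":0,"wy":0,"wz":0.6,"gripper":0},
    {"tx":0.1,"ty":0.1,"tz":-0.21,"wx":0,"wy":0,"wz":0.6,"gripper":0},
    {"tx":0.1,"ty":0.1,"tz":-0.21,"wx":0,"wy":0,"wz":0.6,"gripper":0},
    {"tx":0.1,"ty":0.1,"tz":-0.21,"wx":0,"wy":0,"wz":0.6,"gripper":0},
    {"tx":0.1,"ty":0.1,"tz":-0.21,"wx":0,"wy":0,"wz":0.6,"gripper":0}
  ]
}}

```text
t: 10.65
tool_pos: [0.5175, -0.0313, 0.3]
tool_rot: [[-0.36, 0.933, 0.001], [0.933, 0.36, 0.0], [0.0, 0.001, -1.0]]
contact_force: [-1.3, -0.0, 0.4]
grip_width: 1.002
grip_force: 0.0
```

Run:
```python
from m import *
import pickle
cal=calibration('wrist');pickle.dump(cal,open('cal1.pkl','wb'));im=read_camera('wrist')
uv=proj('wrist',[.543,-.1715,.144])[0];print(uv,sense()['t'],sense()['contact_force'])
for q in ['barb_tip','plug_tip']: print(q,mark_of(q,'wrist')[:1])
x0,y0=int(uv[0])-75,int(max(0,min(uv[1]-60,360)));print(x0,y0)
cv2.imwrite('pics/w1c.png',cv2.resize(im[y0:y0+120,x0:x0+150],None,fx=5,fy=5,interpolation=cv2.INTER_CUBIC))
```

```text
[295.55565961 349.93037317] 10.7 [0.17371267 0.43218085 0.33080491]
barb_tip [{'position': [0.4916, -0.0206, 0.1303], 'score': 0.87}]
plug_tip [{'position': [0.4631, 0.0945, 0.1324], 'score': 0.69}]
220 289
```

View pics/w1c.png

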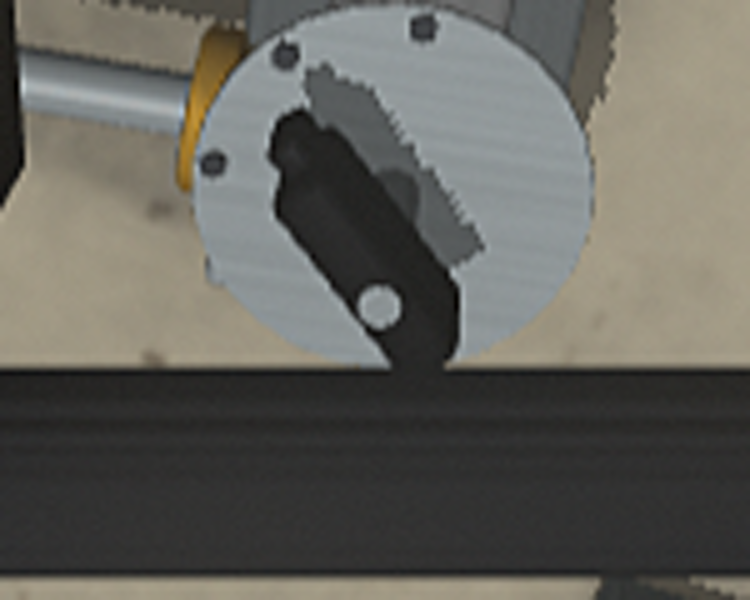

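The handle now points at about 45° on the dial (dot at crop (380,306), left edge running (278,208)→(390,367)). The studs are at (423,27), (286,55) and (213,163). Checking numerically.

Run:
```python
from m import *
import pickle
cal=pickle.load(open('cal1.pkl','rb'))
o=np.array([220,289]);g=lambda L,z:px2plane('wrist',np.array(L)/5-.4+o,z,cal)
f=lambda v:np.arctan2(-v[0],v[1])
A=g([(380,306)],.144)[0];e=g([(278,208),(390,367)],.144)
print(A,'edge',f(e[0]-e[1]))
S=g([(423,27),(286,55),(213,163)],.098)
for c in (A,[.543,-.1715,0]): print([(round(float(np.linalg.norm((s-c)[:2])),4),round(float(f(s-c)),3)) for s in S])
# circumcentre-free: chord closed->open has angle yaw+3pi/4
print('yaw from chord',f(S[2]-S[0])-3*np.pi/4)
cal=pickle.load(open('cal0.pkl','rb'));S=px2plane('wrist',[(334,303.4),(307,309),(291.4,330.4)],.098,cal);print(f(S[2]-S[0])-3*np.pi/4)
P=px2plane('scene',[(0,0)],0)
```

```text
[ 0.54283769 -0.17062039  0.144     ] edge 0.9122486226708432
[(0.042, 0.193), (0.0417, 0.953), (0.0411, 1.729)]
[(0.0429, 0.193), (0.0423, 0.939), (0.0411, 1.707)]
yaw from chord 0.18723585300273715
0.1867463738496915
```

The studs give a yaw of 0.187 by chord, so the target is 0.972, and the tool let go at 0.967. My hand-picked edge is rough (0.91), so I'll fit the handle's silhouette to be sure.

Run:
```python
from m import *
import pickle
from scipy.optimize import minimize
def fit(cal,img,off,sc,ylim,A0,th0):
    R=np.array(cal['R']);rv=cv2.Rodrigues(R)[0]
    mask=(img.max(2)<62).astype(np.uint8); mask[ylim:]=0
    def cost(p):
        th,ax,ay=p; m=np.zeros_like(mask)
        u=np.array([-np.sin(th),np.cos(th)]);w=np.array([np.cos(th),np.sin(th)])
        for a,b,h in ((-.02,.03,.007),(.03,.037,.004)):
            X=[np.r_[[ax,ay]+l*u+s*h*w,z] for l in (a,b) for s in (-1,1) for z in (.116,.144)]
            q=cv2.projectPoints(np.array(X),rv,np.array(cal['t']),np.array(cal['mtx']),np.array([cal['k1'],0,0,0.]))[0].reshape(-1,2)
            q=((q-off+.5)*sc-.5)
            cv2.fillConvexPoly(m,cv2.convexHull(np.round(q*16).astype(np.int32)),1,shift=4)
        m[ylim:]=0
        k=roi*1
        return ((m!=mask)&(k>0)).sum()/max(1,mask[k>0].sum())
    roi=np.zeros_like(mask);c=cv2.projectPoints(np.array([[A0[0],A0[1],.13]]),rv,np.array(cal['t']),np.array(cal['mtx']),np.array([cal['k1'],0,0,0.]))[0].ravel();c=(c-off)*sc
    cv2.circle(roi,tuple(int(v) for v in c),int(44*sc),1,-1)
    for yy in (0,):
        n,l,st,_=cv2.connectedComponentsWithStats(mask*roi); mask=(l==1+np.argmax(st[1:,4])).astype(np.uint8)
    r=minimize(cost,[th0,*A0],method='Nelder-Mead',options=dict(initial_simplex=[[th0-.1,*A0],[th0+.08,*A0],[th0,A0[0]+.004,A0[1]],[th0,A0[0],A0[1]+.004]]))
    return r.x,r.fun
i0=cv2.imread('pics/w0c.png');i1=cv2.imread('pics/w1c.png')
print('before',fit(pickle.load(open('cal0.pkl','rb')),i0,np.array([250,270]),5,455,(.543,-.1715),.275))
print('after',fit(pickle.load(open('cal1.pkl','rb')),i1,np.array([220,289]),5,360,(.543,-.1715),.95))
```

```text
before (array([ 0.25603058,  0.54329645, -0.17240175]), np.float64(0.14271858112789249))
after (array([ 0.88525266,  0.54316747, -0.17144678]), np.float64(0.23638532411977625))
```

Run:
```python
from m import *
import pickle
i1=cv2.imread('pics/w1c.png');g=i1.max(2)
print('row scan: dark runs')
for y in range(110,365,20):
    r=np.where(g[y,230:500]<55)[0]+230; print(y,r.min() if len(r) else None,r.max() if len(r) else None,len(r), g[y,300:460:20].tolist())
cal=pickle.load(open('cal1.pkl','rb'));rv=cv2.Rodrigues(np.array(cal['R']))[0]
for th in (.89,.97):
    u=np.array([-np.sin(th),np.cos(th)]);w=np.array([np.cos(th),np.sin(th)]);A=np.array([.543,-.171])
    for z in (.116,.144):
        X=[np.r_[A+l*u+h*w,z] for l,h in ((-.02,-.007),(-.02,.007),(.03,.007),(.037,.004),(.037,-.004),(.03,-.007))]
        q=cv2.projectPoints(np.array(X),rv,np.array(cal['t']),np.array(cal['mtx']),np.array([cal['k1'],0,0,0.]))[0].reshape(-1,2)
        print(th,z,np.round((q-[220,289]+.5)*5).astype(int).tolist())
```

```text
row scan: dark runs
110 297 303 7 [36, 93, 93, 95, 90, 159, 156, 156]
130 275 336 62 [37, 45, 80, 94, 93, 135, 151, 153]
150 271 353 83 [39, 37, 37, 100, 89, 86, 165, 153]
170 281 368 88 [39, 37, 37, 32, 79, 74, 98, 164]
190 278 386 109 [39, 44, 36, 37, 31, 61, 83, 88]
210 276 412 129 [44, 45, 40, 36, 37, 45, 90, 93]
230 291 416 126 [39, 42, 44, 39, 36, 36, 86, 91]
250 306 430 125 [131, 42, 44, 45, 36, 35, 34, 98]
270 321 447 127 [147, 58, 42, 43, 42, 36, 37, 29]
290 336 457 90 [147, 148, 26, 39, 145, 23, 35, 37]
310 351 458 63 [150, 151, 165, 129, 149, 101, 39, 35]
330 366 457 85 [151, 151, 149, 170, 63, 39, 42, 36]
350 383 453 71 [150, 148, 149, 150, 108, 41, 40, 40]
0.89 0.116 [[408, 325], [463, 296], [345, 115], [315, 95], [283, 112], [289, 145]]
0.89 0.144 [[401, 399], [460, 368], [333, 176], [302, 155], [268, 174], [273, 208]]
0.97 0.116 [[416, 323], [468, 291], [334, 118], [303, 101], [273, 120], [281, 152]]
0.97 0.144 [[409, 397], [465, 363], [322, 180], [289, 161], [256, 182], [265, 216]]
```

Run:
```python
from m import *
import pickle
cal=pickle.load(open('cal1.pkl','rb'));g=cv2.imread('pics/w1c.png').max(2).astype(float)
f=lambda v:np.arctan2(-v[0],v[1])
def edge(rows,x0,thr,d):
    out=[]
    for y in rows:
        x=x0(y)
        while g[y,x]<thr: x+=d
        x1=x-d; out.append((x1+d*(thr-g[y,x1])/(g[y,x]-g[y,x1]),y))
    return np.array(out)
mid=lambda y:int(368+(y-250)*.78)
for nm,rows,d,z,thr in (('left',range(225,345,3),-1,.144,90),('right',range(145,180,3),1,.116,62),('right2',range(225,275,3),1,.116,62)):
    P=edge(rows,mid if d<0 else (lambda y:mid(y)+15),thr,d)
    X=px2plane('wrist',(P+.5)/5-.5+[220,289],z,cal)
    v=cv2.fitLine(X[:,:2].astype(np.float32),cv2.DIST_HUBER,0,.01,.01).ravel()[:2]; v*=np.sign(v[1])
    print(nm,P[[0,-1]].round(1).tolist(),'dir',f(v))
    A=np.array([.5428,-.1708]); w=np.array([v[1],-v[0]]); print('  dist from axis mm',((X[:,:2]-A)@w).mean()*1e3)
```

```text
left [[282.9, 225.0], [375.2, 342.0]] dir 1.2087059
  dist from axis mm -0.562319497734819
right [[351.2, 145.0], [412.0, 178.0]] dir 0.9945499
  dist from axis mm 7.219610468081779
right2 [[414.7, 225.0], [448.3, 273.0]] dir 0.94862956
  dist from axis mm 6.268090335698655
```

Run:
```python
from m import *
import pickle
cal=pickle.load(open('cal1.pkl','rb'));g=cv2.imread('pics/w1c.png').max(2).astype(float)
f=lambda v:np.arctan2(-v[0],v[1])
for thr in (80,95):
    P=[]
    for y in [*range(222,285,3),*range(330,350,3)]:
        x=int(287+(y-225)*.75)+10
        while g[y,x]<thr: x-=1
        P.append((x+(g[y,x]-thr)/(g[y,x]-g[y,x+1]),y))
    P=np.array(P);X=px2plane('wrist',(P+.5)/5-.5+[220,289],.144,cal)
    v=cv2.fitLine(X[:,:2].astype(np.float32),cv2.DIST_HUBER,0,.01,.01).ravel()[:2]; v*=np.sign(v[1])
    print(thr,P[[0,-1]].round(1).tolist(),f(v),((X[:,:2]-[.5428,-.1708])@[v[1],-v[0]])[[0,-1]]*1e3)
```

```text
80 [[280.7, 222.0], [380.3, 348.0]] 0.9631528 [-5.42961542 -5.30959194]
95 [[279.6, 222.0], [379.6, 348.0]] 0.96250385 [-5.63279529 -5.42229931]
```

The left edge gives 0.963 and the tool let go at 0.967, against a target of 0.972, so the handle is within about 0.5° of half open. The other two tips haven't moved, so I'm handing in.

```bash
python3 -c "
from plant import *
print(sense()['t'],sign_off())"
```

```text
the job is handed in; nothing more can be done
10.8 None
```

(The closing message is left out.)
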